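# Hold the menu clip open over the card

## Robot

A 6-joint arm with a two-finger parallel gripper is mounted at the origin on the work surface. World frame = base frame: x ahead of the robot, y to its left, z up, the work surface at z = 0. Lengths are in mm, angles in rad, forces in N, time in s.
With the tool pointing down it reaches from about 225 to 875 mm from the base axis. Payload 3.4 kg.
Tool frame: the origin (TCP) lies midway between the tips of the shut fingers; the grasp point (between the pads) lies 19 mm behind it; z points along the fingers, y is the direction in which the jaws open and shut (so a half turn about z gives the same grasp; the last joint's range is limited). The gripper opens to 85 mm and grips with 20 to 120 N. Pads are 22 mm wide; open, the fingers measure 114 mm over their backs; the gripper's body (76 mm by 85 mm) begins 54 mm behind the grasp point. The pads swing forward as they close: fully open they stand 13 mm farther back than shut.
Start: joints at [-1.345, 0.276, 1.505, -0, 1.361, -0.121], TCP at [195.437, -540.802, 231.328] pointing down, gripper open.
Joint ranges: [-2.89, 2.89], [-0.75, 2.08], [0.22, 2.7], [-1.18, 4.32], [0.11, 2.71], [-2.7, 2.7]. Speed limits (rad/s): [2.57, 2.57, 3.14, 3.14, 3.14, 3.14].

## Interface

Orientations are given as a rotation vector (axis times angle).
In Python, from plant import * gives the robot as it stands.
- The arm moves only by the tool jog_arm, never from a script. Its argument "motion" is one flat list of numbers, 7 for each row, row after row: the closure in counts, from 0 (fully open) to 255 (shut), then the shift along the tool's x, y, z in units of 25 mm (1.0 is 25 mm), then the turn, a rotation vector about the tool's x, y, z in units of 5 degrees (1.0 is 5 degrees). In form: [jaw, dx, dy, dz, ax, ay, az, jaw, dx, dy, dz, ax, ay, az, ...]. A call has 1 to 20 rows; each row is the pose to reach, as a shift and turn from the pose commanded when the call began, along the tool's axes at that moment; what a row does not reach only later rows make up. A row lasts 1/12 s, in which the tool goes at most 41.7 mm and 7.16 degrees, less where a joint would pass 70% of its speed; a pose out of reach is approached as far as the arm can. A call with a gripper value outside its range is refused whole. The fingers move at their own pace and stop on an object; "force" is the grip in N (left out, the last holds). Time passes only in rows, so rows that repeat a pose let the fingers close. It gives the time, the measured TCP pose, the force and the opening at its end, in the units of the state.
- sense(): the state, without advancing time (a new reading comes with each control period).
- camera(name): name is "side" or "top"; returns the picture (384x512x3 uint8, red, green, blue); there is no depth.
- camera_model(name): a dict with "vfov" (degrees; the focal length in pixels is half the picture's height over the tangent of half this angle, whatever the lens; pixels are square), "cx", "cy" (the principal point, pixels), "rvec" (rotation vector, rad) and "tvec" (3), from world to camera coordinates, as OpenCV has them. Camera axes: x right, y down, z forward; pixel columns grow to the right and rows downward; lengths in mm; the calibration is good to about 2 mm. A picture is of the moment at which its call begins. camera_model takes no time and is no camera call.
- sign_off(): hands the job in, once; it reports no verdict.
Trained networks look in the newest picture that a camera, given by its name, has taken for a name from the list of things; names that differ only in an ending like _2 or _b are one class to them, and where a whole thing is asked for, a point or a joint stands for the part that bears it (a point fixed in the world has none). Each returns a list of dicts, best first, with "conf" (0 to 1); they miss things now and then, are a little off and sometimes report something else, mostly with a low value. They report only what shows in the picture. A call takes as long as a camera call.
- find_in(camera, name): "extent" ([left, top, right, bottom] in pixels, round what is visible of it).
The state is a dict: "clock": time; "joints": joint angles; "qvel": joint speeds; "joint_torque": joint torques, N m; "ee_pos": TCP position; "ee_rot": TCP orientation; "contact_force": force on the tool from outside, world axes, zero at the start; "moment": the same for the moment, N m; "opening": finger opening in mm.
Only numpy, scipy, OpenCV 4.12 (cv2) and the standard library are available. Lean on these libraries where they do the work, as an engineer would, in place of code of your own. Each camera call takes 0.05 s, during which the arm holds its last target.

## Task

The sugar shaker stands hard against the menu card: first move it onto the round cork mat and leave it standing there, wholly on the mat. Then take the steel spring clip off its strip by squeezing its handles, and hold it squeezed wide open, jaws down, over the middle of the menu card's top edge, one jaw at least a centimetre down on each side and no part of the clip touching the card, so that a colleague can slip the specials sheet in. Finish while still holding the clip open there, letting nothing go, and leave the other things on the counter standing where they are.

Things in the scene. Friction and masses are not known exactly. Their poses are not given: they have to be found in the camera images.
- card: menu card, fixed to the counter: an upright stiff board 3 mm thick, 150 mm wide, top edge 125 mm above the counter, held by two small wooden feet (60 mm front to back, 14 mm wide, low) at its two ends. Origin on the counter under the board's centre; its x is square to the board, its y runs along the board's width, its z is up
- card_edge (a point): middle of the menu card's top edge, 125 mm up; same axes as the card
- shaker: sugar shaker: white upright cylinder 52 mm in diameter with a domed steel cap from 118 mm up, 150 mm tall, about 0.25 kg, loose. It starts on the -x side of the card, about 5 mm from the board, near the middle of its width. Origin at the centre of its underside
- mat: round cork mat, 110 mm in diameter, 6 mm thick, fixed flat on the counter, to the left or right of the card. Origin at the centre of its underside
- strip: clip strip, fixed: an upright steel plate 4 mm thick and 110 mm wide, top 70 mm above the counter, on a foot 60 x 120 x 10 mm, to the left or right of the card. Origin at the centre of its underside; x square to the plate, y along its width, z up
- clip: steel spring clip, loose, 60 g, 24 mm wide (pin 30 mm): two mirror halves hinged on a pin. Starts pinched on the strip, jaws down, handles up, the 8 mm pin resting on the strip's top. Origin mid-pin, at first 74 mm above the counter; y along the pin (and the strip's width), z up; halves lie to -x and +x. The axes belong to the -x half and tip with it by half of clip_jaw when squeezed evenly
- clip_jaw (a joint): opening angle between the clip's halves, rad: 0 shut, 0.05 on the strip, 0.70 fully open at a firm stop. Squeezing the handles opens it; the spring shuts it: 3.5 N at each handle's end starts it, 7 to 10 N holds it fully open (more if gripped lower)
- clip_handle_a (a point): upper end of the clip's -x handle, outer face, 44 mm above the pin. The two flat handles start as a V 49 mm wide at the top; squeeze them along the clip's x. Fully squeezed they stand parallel, 16 mm over their outsides, from 7 to 49 mm above the pin: grip there, about 30 mm above the pin
- clip_handle_b (a point): upper end of the clip's +x handle, outer face, mirror image of clip_handle_a
- clip_lip_a (a point): inner lower edge of the -x jaw's rubber lip (lip 4 mm thick), 42 mm below the pin, middle of its width. Fully open the lips gape 30 mm, narrowing to 10 mm just under the pin. The clip may be used either way round
- clip_lip_b (a point): inner lower edge of the +x jaw's rubber lip, 42 mm below the pin, mirror image of clip_lip_a
- cup_stack: stack of five white foam cups, 85 mm across at the top, 161 mm tall; origin at the centre of its underside. Leave it alone
- cup: one empty white foam cup, 84 mm across, 100 mm tall; origin at the centre of its underside. Leave it alone
- mug: white china mug, 80 mm across plus handle, 92 mm tall; origin at the centre of its underside. Leave it alone
- salt: small steel salt shaker, 40 mm across, 72 mm tall; origin at the centre of its underside. Leave it alone
- napkins: steel napkin dispenser, 110 x 150 x 90 mm; origin at the centre of its underside. Leave it alone
- stirrers: steel beaker with wooden stirrers, 76 mm across, rim 100 mm high, stirrers to 175 mm; origin at the centre of its underside. Leave it alone

How it is judged:
By the outcome, as a careful person would: the job done as asked, in the order asked, and still so for the second after the job is handed in, while the arm keeps its last pose, push and grip.
It also fails if it takes over 64 s, if anything falls off the work surface, if the arm or the gripper's body presses on something with over 40 N, if the wrist force passes 120 N, or if a joint passes its speed limit or range.

## Working session

There is one attempt and no reset: what is moved stays moved. The work goes in short steps, Python scripts to look and compute and a tool call to move; the robot and the scene stay as the last step left them, time stands still between calls to the robot, and variables do not carry over. Pictures are saved under pics/ and viewed, and the job is handed in when it is done.

Besides the shell and the picture viewer there is one more tool, called after "Request:" by a JSON object that holds its "method" and its "body". jog_arm: Moves the arm, as the interface text tells. Its arguments: {"type":"object","properties":{"motion":{"type":"array","items":{"type":"number"}},"force":{"type":"number"}},"required":["motion"]}

```bash
ls; mkdir -p pics; python3 - <<'E'
from plant import *
import cv2
s=sense(); print(s)
for n in("side","top"):
    im=camera(n); cv2.imwrite(f"pics/{n}0.png",cv2.cvtColor(im,cv2.COLOR_RGB2BGR)); print(n,camera_model(n))
    for k in "card shaker mat strip clip clip_handle_a clip_lip_a cup_stack cup mug salt napkins stirrers".split():
        print(k,[( [round(v) for v in d['extent']],round(d['conf'],2)) for d in find_in(n,k)][:3])
print(sense()['clock'])
E
```

```text
pics
{'clock': 0.0, 'joints': array([-1.34500007e+00,  2.76604756e-01,  1.50611953e+00, -6.18113453e-05,
        1.36068074e+00, -1.21005784e-01]), 'qvel': array([-0.00039189, -0.00016441,  0.00082855, -0.00030727,  0.00022637,
       -0.00157292]), 'joint_torque': array([-1.52579822e-03, -4.16778481e+01, -2.45809937e+01, -2.68053263e-04,
        1.09683917e-02,  2.71574788e-05]), 'ee_pos': array([ 195.29231097, -540.27040496,  230.4395539 ]), 'ee_rot': array([-3.09269717e+00, -5.41737823e-01,  2.43763097e-04]), 'contact_force': array([-0.62775744,  0.89817207, -0.38748147]), 'moment': array([-0.03070722, -0.03278466,  0.00265047]), 'opening': 85.26899948625251}
side {'vfov': 51.41428318528519, 'cx': 253.87329631042422, 'cy': 191.988447675675, 'rvec': array([ 0.95488784, -2.36530426,  1.18689503]), 'tvec': array([402.58365673, 295.66013951, 969.55460863])}
card [([202, 240, 212, 253], 0.46)]
shaker [([249, 167, 268, 212], 0.79)]
mat [([300, 172, 332, 189], 0.61)]
strip [([174, 258, 226, 297], 0.78), ([321, 117, 340, 157], 0.71)]
clip [([205, 240, 218, 271], 0.62)]
clip_handle_a [([19
[... 680 characters left out ...]
 ([388, 175, 431, 197], 0.58)]
shaker [([251, 178, 269, 200], 0.73)]
mat [([326, 198, 367, 231], 0.79), ([138, 224, 157, 239], 0.61)]
strip [([126, 210, 170, 241], 0.69), ([251, 177, 270, 199], 0.62)]
clip [([137, 221, 158, 241], 0.47)]
clip_handle_a [([138, 222, 157, 242], 0.5)]
clip_lip_a [([135, 224, 157, 241], 0.45), ([144, 223, 158, 231], 0.44), ([231, 168, 288, 194], 0.24)]
cup_stack [([150, 117, 188, 154], 0.62)]
cup [([315, 120, 352, 154], 0.81)]
mug [([217, 232, 248, 272], 0.63), ([138, 221, 158, 238], 0.18)]
salt [([389, 171, 431, 195], 0.73), ([263, 234, 278, 248], 0.43), ([136, 225, 156, 240], 0.3)]
napkins [([62, 154, 126, 198], 0.91)]
stirrers [([388, 174, 427, 197], 0.95)]
1.4
```

```bash
python3 - <<'E'
import cv2
a=cv2.imread("pics/top0.png")[90:290,50:450]; cv2.imwrite("pics/top0z.png",cv2.resize(a,None,fx=2,fy=2,interpolation=cv2.INTER_CUBIC))
a=cv2.imread("pics/side0.png")[100:320,70:370]; cv2.imwrite("pics/side0z.png",cv2.resize(a,None,fx=2.6,fy=2.6,interpolation=cv2.INTER_CUBIC))
E
```

```text
(no output)
```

View pics/top0.png

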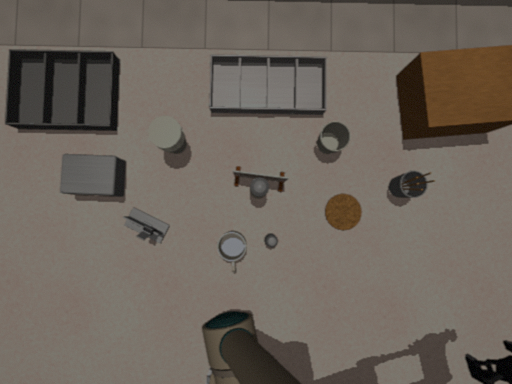

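View pics/top0z.png

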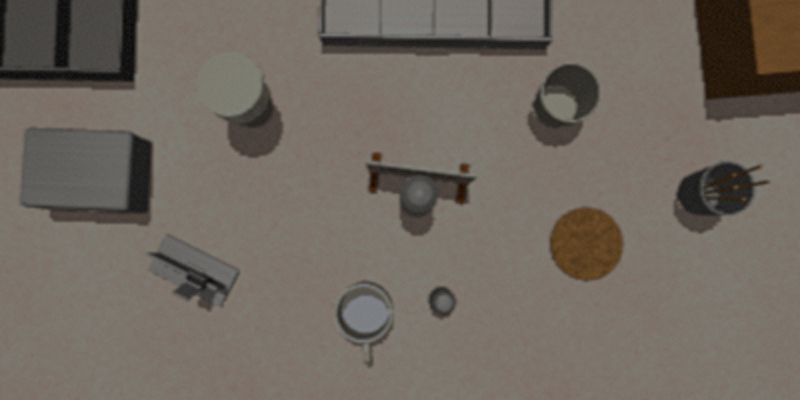

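View pics/side0z.png

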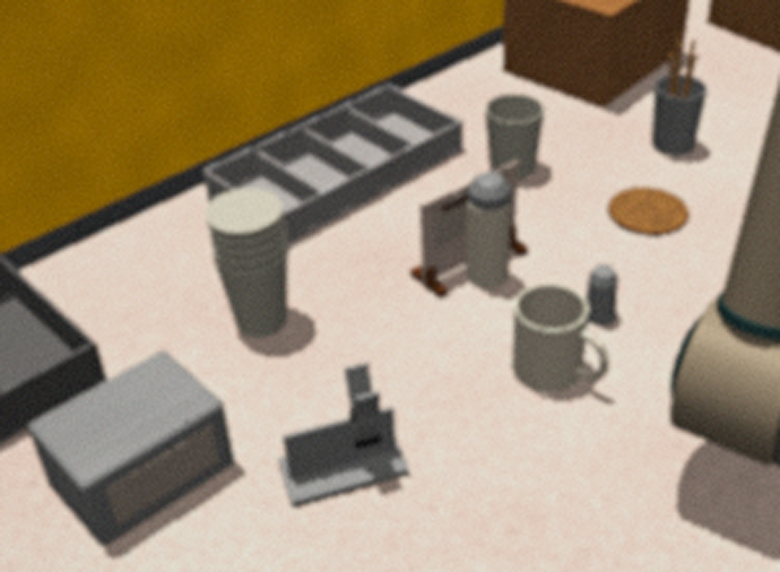

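```bash
cat > h.py <<'E'
import numpy as np, cv2
from plant import *
def cm(n):
    m=camera_model(n); f=192/np.tan(np.radians(m['vfov'])/2)
    K=np.array([[f,0,m['cx']],[0,f,m['cy']],[0,0,1]]); R=cv2.Rodrigues(np.array(m['rvec']))[0]
    return K,R,np.array(m['tvec'],float)
def proj(n,P):
    K,R,t=cm(n); q=(K@(R@np.atleast_2d(P).T+t[:,None])).T; return q[:,:2]/q[:,2:]
def onplane(n,uv,z):
    K,R,t=cm(n); c=-R.T@t; d=R.T@np.linalg.inv(K)@np.array([uv[0],uv[1],1.]); return c+d*(z-c[2])/d[2]
def crop(src,dst,x0,y0,x1,y1,s):
    a=cv2.imread(src)[y0:y1,x0:x1]; a=cv2.resize(a,None,fx=s,fy=s,interpolation=cv2.INTER_CUBIC)
    a=cv2.convertScaleAbs(a,alpha=1.5)
    for x in range((x0+9)//10*10,x1,10):
        cv2.putText(a,str(x),(int((x-x0+.5)*s)-10,10),0,.35,(0,0,255)); cv2.line(a,(int((x-x0+.5)*s),12),(int((x-x0+.5)*s),18),(0,0,255))
    for y in range((y0+9)//10*10,y1,10):
        cv2.putText(a,str(y),(0,int((y-y0+.5)*s)+4),0,.35,(0,0,255)); cv2.line(a,(26,int((y-y0+.5)*s)),(32,int((y-y0+.5)*s)),(0,0,255))
    cv2.imwrite(dst,a)
E
python3 - <<'E'
from h import *
for n in("top","side"):
    K,R,t=cm(n); print(n,K[0,0],-R.T@t)
crop("pics/top0.png","pics/c1.png",225,155,300,210,10)
crop("pics/top0.png","pics/c2.png",115,200,180,250,11)
crop("pics/side0.png","pics/c3.png",165,230,235,300,8)
crop("pics/side0.png","pics/c4.png",220,150,290,220,8)
print(onplane("top",(343.2,211.8),6),onplane("side",(319.5,181),6))
E
```

```text
top 360.48872236296165 [ 492.08401044    3.13608595 1075.60429287]
side 398.8193099112182 [-118.14978853  714.7788287   815.26468793]
[ 506.3544033  -281.85008109    6.        ] [ 502.50719536 -276.54324496    6.        ]
```

View pics/c1.png

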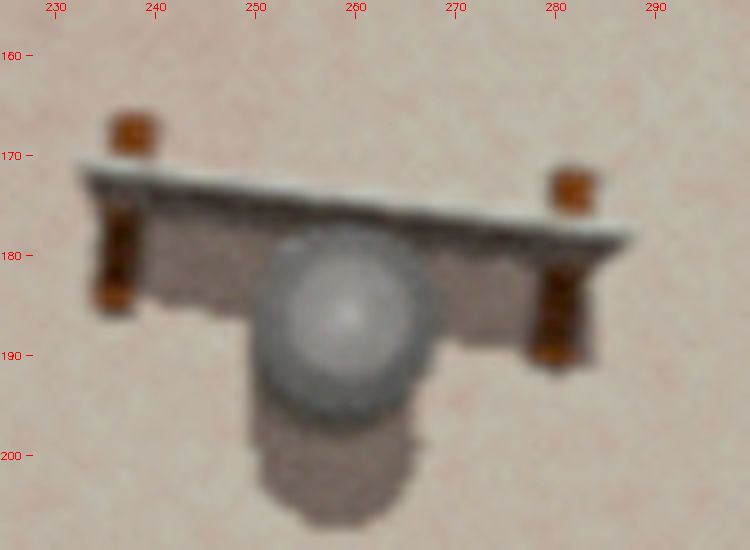

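View pics/c2.png

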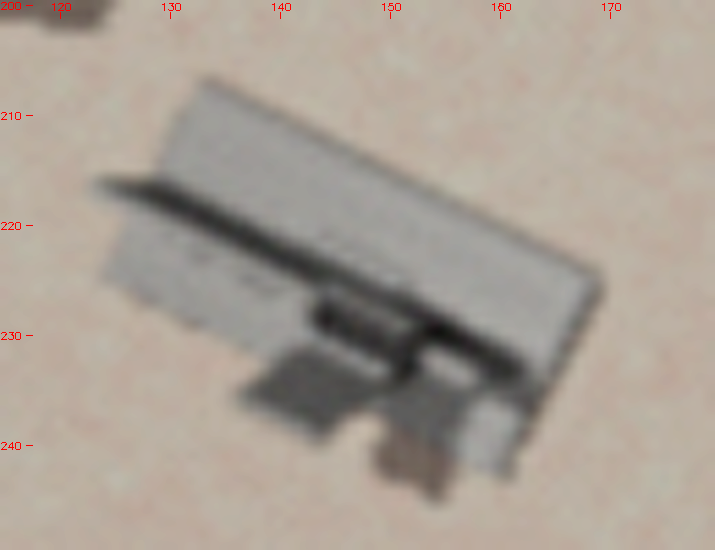

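View pics/c3.png

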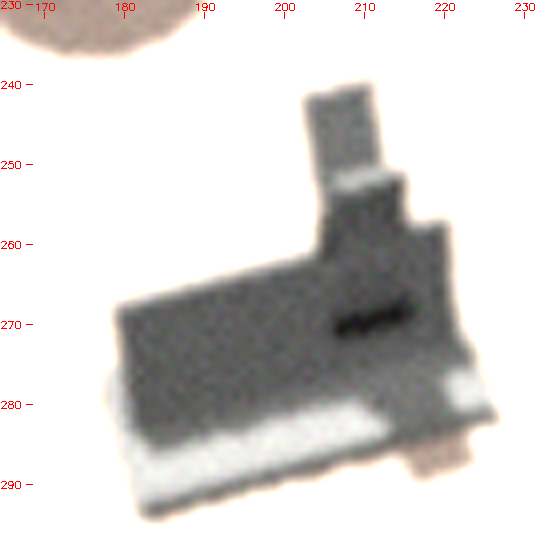

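View pics/c4.png

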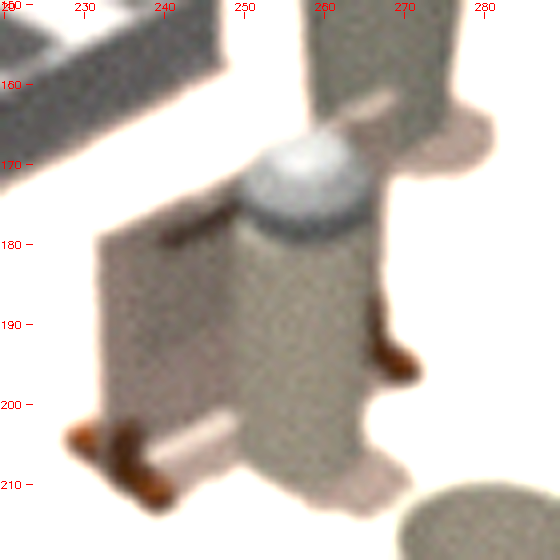

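```bash
cat > fit.py <<'E'
from h import *
from scipy.optimize import least_squares
def tf(p,L):
    x,y,a=p; L=np.array(L,float); c,s=np.cos(a),np.sin(a)
    return np.c_[x+c*L[:,0]-s*L[:,1], y+s*L[:,0]+c*L[:,1], L[:,2]]
def fit(obs,p0):
    f=lambda p:np.concatenate([(proj(n,tf(p,[l]))[0]-uv) for n,l,uv in obs])
    r=least_squares(f,p0,loss='soft_l1'); return r.x,f(r.x).reshape(-1,2)
E
python3 - <<'E'
from fit import *
for n,roi in(("top",(320,190,370,235)),("side",(295,165,335,195))):
    im=cv2.imread(f"pics/{n}0.png").astype(int); m=((im[...,2]-im[...,0])>45).astype(np.uint8)
    k=np.zeros_like(m); x0,y0,x1,y1=roi; k[y0:y1,x0:x1]=m[y0:y1,x0:x1]
    c=max(cv2.findContours(k,cv2.RETR_EXTERNAL,cv2.CHAIN_APPROX_NONE)[0],key=cv2.contourArea)
    e=cv2.fitEllipse(c); M=cv2.moments(k,True); u=(M['m10']/M['m00'],M['m01']/M['m00']); print(n,e,u,onplane(n,u,4))
card=[("top",(0,75,125),(232.7,171.5)),("top",(0,-75,125),(288,178)),("side",(0,75,125),(231.8,178.5)),("side",(0,-75,125),(268.5,161.5))]
print(fit(card,[560,0,0]))
for k in((0,),(1,)):pass
print(fit(card[:2],[560,0,0]),fit(card[2:],[560,0,0]))
strip=[("top",(30,60,10),(133.5,206.5)),("top",(30,-60,10),(169,224.5)),("top",(-30,-60,10),(160.5,243)),("top",(-30,60,10),(124,225)),
("side",(-30,60,10),(182,292.5)),("side",(-30,-60,10),(226,281))]
plate=[("top",(0,55,70),(124,216.3)),("top",(0,-55,70),(161.5,234)),("side",(0,55,70),(179.5,267.3)),("side",(0,-55,70),(220.5,257.3))]
for o in(strip,plate,strip+plate,strip[:4]+plate[:2],strip[4:]+plate[2:]):
    print(fit(o,[450,250,-.4]))
E
```

```text
top ((342.9117431640625, 211.54383850097656), (34.13129425048828, 34.76938247680664), 147.1777801513672) (342.91029561671763, 211.5453618756371) [ 507.12225115 -281.51881518    4.        ]
side ((318.95941162109375, 180.3801727294922), (17.429597854614258, 30.726160049438477), 97.28816986083984) (318.96483516483516, 180.38681318681319) [ 507.63411754 -280.7208612     4.        ]
(array([ 5.99601132e+02, -2.98068260e+01, -9.95274555e-02]), array([[-0.54611186, -0.28779734],
       [ 0.36254647, -0.17526114],
       [ 0.19024622,  0.30964453],
       [ 0.32264183,  0.11135313]]))
(array([ 5.98994212e+02, -3.00603003e+01, -9.92342007e-02]), array([[-0.45612055, -0.05017457],
       [ 0.45651001,  0.04624574]])) (array([ 6.01023734e+02, -3.01331436e+01, -9.93632947e-02]), array([[-0.05541344,  0.07783771],
       [ 0.05917304, -0.0964825 ]]))
(array([ 4.58365604e+02,  2.98748568e+02, -4.49000267e-01]), array([[-0.39427742, -0.14308728],
       [ 0.24651891,  0.21139527],
       [-0.70520108,  0.04386262],
       [-0.43635868, -0.41298892],
       [-0.01541588,  0.08273763],
       [ 1.59
[... 406 characters left out ...]
544132, -0.40350713],
       [ 0.16678353, -0.04179986],
       [ 1.74287339, -1.32225129],
       [-0.96898821,  0.00568235],
       [-3.3141823 ,  0.16467551],
       [-0.38521617, -0.15535244],
       [ 1.10058604, -1.265537  ]]))
(array([ 4.58351634e+02,  2.96507202e+02, -4.37853962e-01]), array([[ 0.16078923,  0.02774205],
       [ 1.01137591, -0.02552668],
       [ 0.26554713, -0.09277518],
       [ 0.32229914, -0.1397919 ],
       [-0.45987616,  0.21721166],
       [-2.61250553,  0.00319676]]))
(array([457.72176946, 300.40066004,  -0.47348281]), array([[-0.78790031,  0.24049253],
       [ 1.18790749, -0.20558425],
       [-1.04195789,  0.07161283],
       [ 0.79021718, -0.30761967]]))
```

```bash
python3 - <<'E'
from fit import *
S=[458.4,298.3,-.447]
for s in(-20,-30,-40):
    print(s)
    for nm,x,z in(("ha",-24.5,118),("hb",24.5,118),("pin",0,74),("lipa",-4,32)):
        P=tf(S,[(x,s+12,z),(x,s-12,z)]); print(nm,proj("top",P).round(1).tolist(),proj("side",P).round(1).tolist())
C=[599.6,-29.8,-.0995]
for y in(-10,0,10):
    print(y,proj("top",tf(C,[(-32.5,y,118),(-32.5,y,150)])).round(1).tolist(),proj("side",tf(C,[(-32.5,y,0),(-32.5,y,118),(-32.5,y,150)])).round(1).tolist())
print(onplane("top",(259,187),125),onplane("side",(258,168.5),135))
# others
im=[("mug",(232.5,247),92),("salt",(271,241),72),("cup",(334,137),100),("stir",(413,184),100),("stack",(166,132),161)]
for n,uv,z in im: print(n,onplane("top",uv,z))
E
```

```text
-20
ha [[133.6, 235.4], [141.6, 239.5]] [[205.0, 253.9], [214.6, 251.4]]
hb [[142.2, 218.8], [150.2, 222.9]] [[199.9, 240.6], [209.2, 238.3]]
pin [[142.7, 226.6], [150.4, 230.5]] [[203.6, 259.6], [212.8, 257.2]]
lipa [[146.3, 227.3], [153.7, 231.1]] [[205.1, 272.1], [214.1, 269.6]]
-30
ha [[136.9, 237.1], [145.0, 241.2]] [[209.0, 252.9], [218.6, 250.4]]
hb [[145.5, 220.5], [153.6, 224.6]] [[203.8, 239.6], [213.0, 237.3]]
pin [[145.9, 228.2], [153.6, 232.1]] [[207.5, 258.6], [216.6, 256.2]]
lipa [[149.3, 228.9], [156.8, 232.7]] [[208.9, 271.0], [217.8, 268.6]]
-40
ha [[140.3, 238.8], [148.4, 242.9]] [[213.0, 251.8], [222.5, 249.4]]
hb [[148.9, 222.2], [157.0, 226.3]] [[207.6, 238.7], [216.8, 236.4]]
pin [[149.1, 229.8], [156.8, 233.7]] [[211.3, 257.6], [220.4, 255.2]]
lipa [[152.4, 230.5], [159.8, 234.2]] [[212.6, 270.0], [221.5, 267.6]]
-10 [[262.5, 187.3], [263.0, 186.4]] [[259.6, 205.0], [260.3, 175.2], [260.4, 166.5]]
0 [[258.8, 186.9], [259.2, 185.9]] [[257.3, 206.2], [257.8, 176.3], [258.0, 167.6]]
10 [[255.0, 186.4], [255.3, 185.4]] [[255.0, 207.5], [255.3, 177.5], [255.4, 168.8]]
[566.36928095 -27.00693342 125.        ] [579.30638727 -39.88677119 135.        ]
mug [404.68807881  41.13979999  92.        ]
salt [421.21456704 -64.29090116  72.        ]
cup [ 709.40204459 -231.14094772  100.        ]
stir [ 584.04289253 -446.93410364  100.        ]
stack [700.6879944  214.85906587 161.        ]
```

```bash
cat >> h.py <<'E'
from scipy.spatial.transform import Rotation as Ro
def plan(P,ang):
    """deltas in units of move for TCP P, tool-down, tool y at ang deg"""
    s=sense(); R=Ro.from_rotvec(s['ee_rot']); a=np.radians(ang)
    y=np.array([np.cos(a),np.sin(a),0]); z=np.array([0,0,-1.]); T=Ro.from_matrix(np.c_[np.cross(y,z),y,z])
    d=R.as_matrix().T@(np.array(P)-s['ee_pos'])/25; r=(R.inv()*T).as_rotvec(degrees=True)/5
    print("shift",d.round(2),"turn",r.round(2),"| now",s['ee_pos'].round(1),"open",round(s['opening'],1),"F",s['contact_force'].round(1),"t",s['clock'])
E
python3 - <<'E'
from h import *
plan([567.2,-27,225],-95.7)
E
```

```text
shift [ 20.97 -14.27   0.25] turn [0.   0.   5.11] | now [ 195.4 -540.8  231.3] open 85.5 F [-0.1 -0.2 -0.6] t 1.4
```

Request:
{"method": "jog_arm", "body": {"motion": [0,5,-3.5,0,0,0,1.3,0,10.5,-7.1,0.1,0,0,2.5,0,10.5,-7.1,0.1,0,0,2.5,0,10.5,-7.1,0.1,0,0,2.5,0,10.5,-7.1,0.1,0,0,2.5,0,10.5,-7.1,0.1,0,0,2.5,0,10.5,-7.1,0.1,0,0,2.5,0,10.5,-7.1,0.1,0,0,2.5,0,20.97,-14.27,0.25,0,0,5.11,0,20.97,-14.27,0.25,0,0,5.11,0,20.97,-14.27,0.25,0,0,5.11,0,20.97,-14.27,0.25,0,0,5.11,0,20.97,-14.27,0.25,0,0,5.11,0,20.97,-14.27,0.25,0,0,5.11,0,20.97,-14.27,0.25,0,0,5.11,0,20.97,-14.27,0.25,0,0,5.11,0,20.97,-14.27,0.25,0,0,5.11,0,20.97,-14.27,0.25,0,0,5.11,0,20.97,-14.27,0.25,0,0,5.11,0,20.97,-14.27,0.25,0,0,5.11], "force": 30}}

```text
clock: 3.07
ee_pos: [566.5, -28.1, 225.0]
ee_rot: [3.137, -0.157, -0.001]
contact_force: [0.3, -0.1, -0.2]
opening: 85.7
```

```bash
python3 - <<'E'
from h import *
plan([567.2,-27,83],-95.7)
for n in("side","top"):
    cv2.imwrite(f"pics/{n}1.png",cv2.cvtColor(camera(n),cv2.COLOR_RGB2BGR))
crop("pics/side1.png","pics/c5.png",190,120,310,220,6)
E
```

```text
shift [ 0.03 -0.05  5.68] turn [ 0.01  0.01 -0.01] | now [566.5 -28.1 225. ] open 85.7 F [ 0.3 -0.1 -0.2] t 3.0667
```

View pics/c5.png

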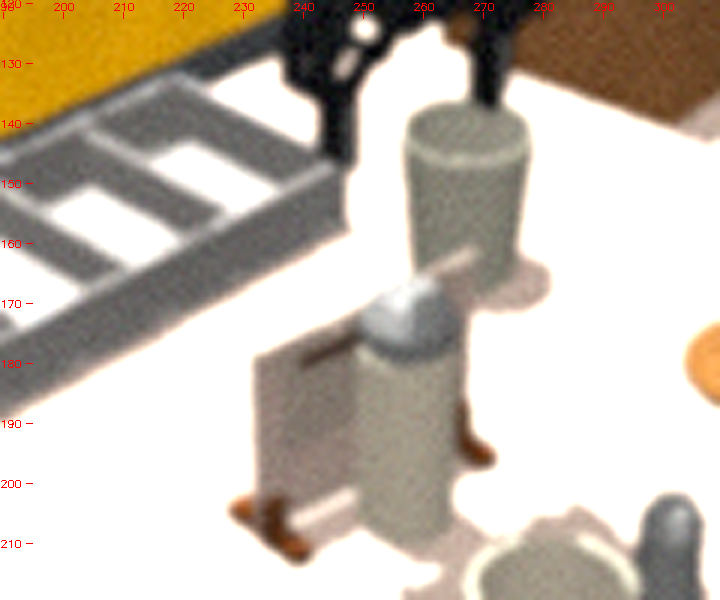

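Request:
{"method": "jog_arm", "body": {"motion": [0,0,0,1.2,0,0,0,0,0,0,2.2,0,0,0,0,0,0,3.2,0,0,0,0,0,0,4.0,0,0,0,0,0,0,4.6,0,0,0,0,0,0,5.1,0,0,0,0,0,0,5.5,0,0,0,0,0,0,5.68,0,0,0,0,0,0,5.68,0,0,0,0,0,0,5.68,0,0,0]}}

```text
clock: 4.0
ee_pos: [567.5, -27.6, 83.5]
ee_rot: [3.138, -0.157, 0.001]
contact_force: [0.2, 0.3, 0.2]
opening: 85.5
```

```bash
python3 - <<'E'
from h import *
plan([567.2,-27,83],-95.7)
for n in("side","top"):
    cv2.imwrite(f"pics/{n}2.png",cv2.cvtColor(camera(n),cv2.COLOR_RGB2BGR))
crop("pics/side2.png","pics/c6.png",190,120,310,220,6)
crop("pics/top2.png","pics/c7.png",200,140,310,220,7)
E
```

```text
shift [-0.01 -0.02  0.02] turn [ 0.   -0.01 -0.  ] | now [567.5 -27.6  83.5] open 85.5 F [0.2 0.3 0.2] t 4.0
```

View pics/c6.png

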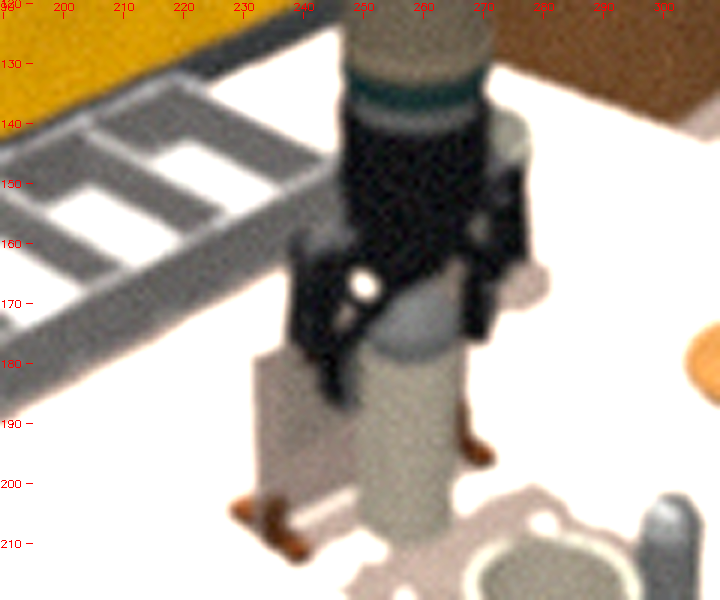

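View pics/c7.png

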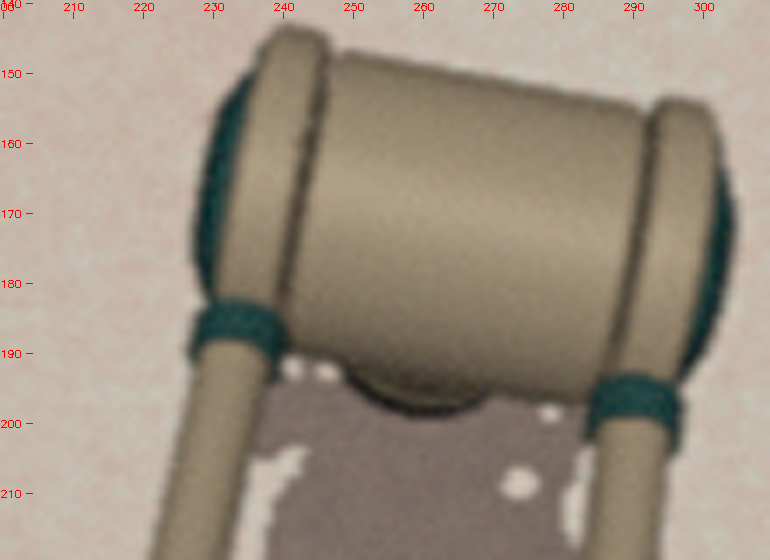

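Request:
{"method": "jog_arm", "body": {"motion": [255,0,0,0,0,0,0,255,0,0,0,0,0,0,255,0,0,0,0,0,0,255,0,0,0,0,0,0,255,0,0,0,0,0,0,255,0,0,0,0,0,0,255,0,0,0,0,0,0,255,0,0,0,0,0,0], "force": 30}}

```text
clock: 4.77
ee_pos: [567.6, -27.1, 83.7]
ee_rot: [3.138, -0.156, 0.002]
contact_force: [-1.0, 0.3, 6.5]
opening: 51.1
```

```bash
python3 - <<'E'
from h import *
plan([567.2,-27,123],-95.7)
plan([547,-29,123],-95.7)
plan([507.3,-281.2,123],-95.7)
cv2.imwrite("pics/side3.png",cv2.cvtColor(camera("side"),cv2.COLOR_RGB2BGR))
crop("pics/side3.png","pics/c8.png",190,120,310,220,6)
E
```

```text
shift [-0.02 -0.   -1.57] turn [ 0.   -0.01  0.  ] | now [567.6 -27.1  83.7] open 51.1 F [-1.   0.3  6.5] t 4.7667
shift [-0.81  0.16 -1.57] turn [ 0.   -0.01  0.  ] | now [567.6 -27.1  83.7] open 51.1 F [-1.   0.3  6.5] t 4.7667
shift [-1.39 10.35 -1.57] turn [ 0.   -0.01  0.  ] | now [567.6 -27.1  83.7] open 51.1 F [-1.   0.3  6.5] t 4.7667
```

View pics/c8.png

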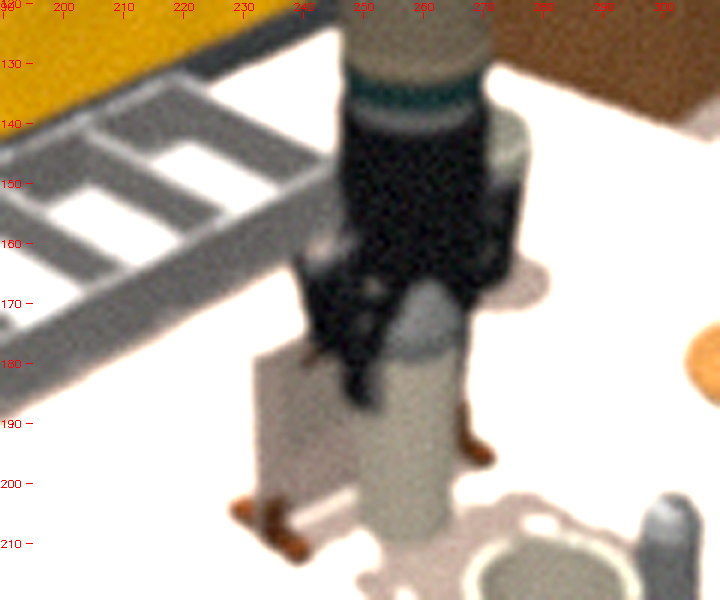

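Request:
{"method": "jog_arm", "body": {"motion": [255,0,0,-0.5,0,0,0,255,0,0,-1,0,0,0,255,-0.2,0,-1.5,0,0,0,255,-0.8,0.2,-1.6,0,0,0,255,-1.3,0.8,-1.6,0,0,0,255,-1.4,1.6,-1.6,0,0,0,255,-1.4,2.6,-1.6,0,0,0,255,-1.4,3.6,-1.6,0,0,0,255,-1.4,4.6,-1.6,0,0,0,255,-1.4,5.6,-1.6,0,0,0,255,-1.4,6.6,-1.6,0,0,0,255,-1.4,7.6,-1.6,0,0,0,255,-1.4,8.5,-1.6,0,0,0,255,-1.4,9.2,-1.6,0,0,0,255,-1.4,9.8,-1.6,0,0,0,255,-1.4,10.2,-1.6,0,0,0,255,-1.39,10.35,-1.6,0,0,0,255,-1.39,10.35,-1.6,0,0,0,255,-1.39,10.35,-1.6,0,0,0]}}

```text
clock: 6.4
ee_pos: [506.9, -280.3, 122.9]
ee_rot: [-3.137, 0.155, 0.001]
contact_force: [-0.1, -0.4, -1.4]
opening: 51.2
```

```bash
python3 - <<'E'
from h import *
plan([507.3,-281.2,91],-95.7)
cv2.imwrite("pics/side4.png",cv2.cvtColor(camera("side"),cv2.COLOR_RGB2BGR))
cv2.imwrite("pics/top4.png",cv2.cvtColor(camera("top"),cv2.COLOR_RGB2BGR))
crop("pics/side4.png","pics/c9.png",230,110,360,220,6)
crop("pics/top4.png","pics/c10.png",225,155,385,250,5)
E
```

```text
shift [0.02 0.04 1.28] turn [-0.01  0.01  0.  ] | now [ 506.9 -280.3  122.9] open 51.2 F [-0.1 -0.4 -1.4] t 6.4
```

View pics/c9.png

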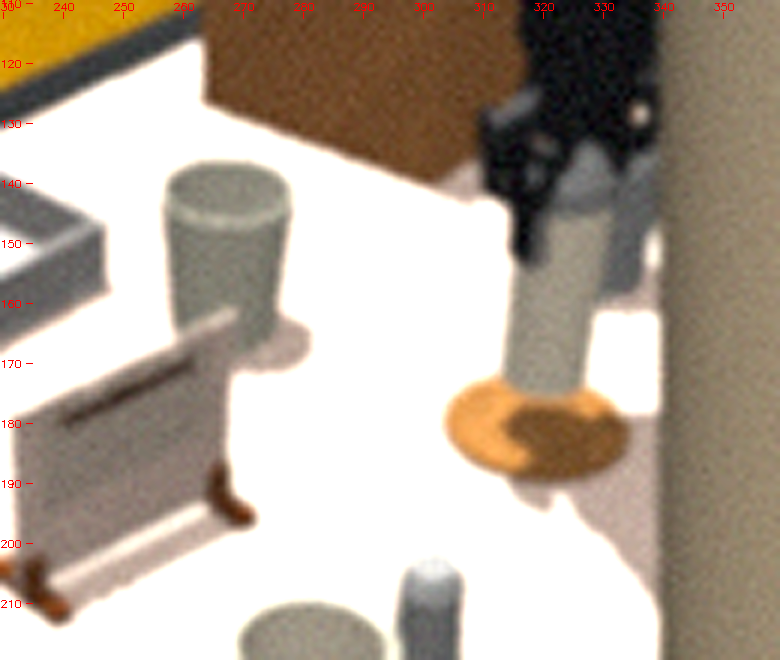

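View pics/c10.png

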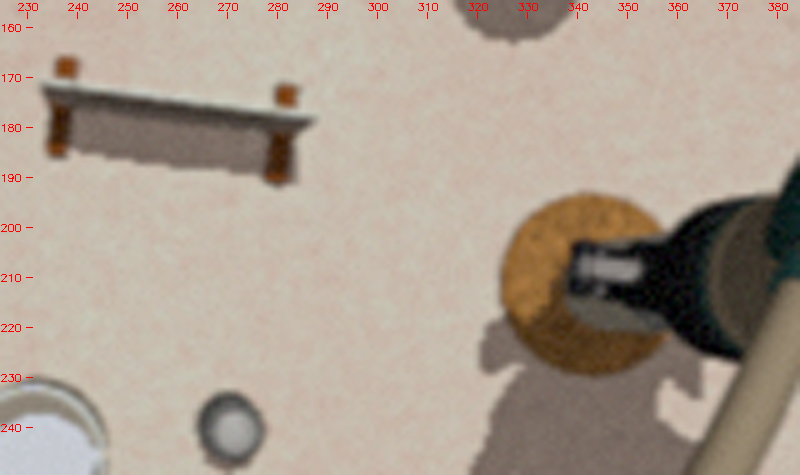

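```bash
python3 - <<'E'
from h import *
print(proj("side",[[507.5,-281,39],[507.5,-281,157],[507.5,-281,189]]), proj("top",[[507.5,-281,39],[507.5,-281,189]]))
E
```

```text
[[320.10651519 172.15242498]
 [323.94275801 142.51823524]
 [325.05522892 133.92462543]] [[345.95832404 211.29666847]
 [362.64094881 210.68333746]]
```

Request:
{"method": "jog_arm", "body": {"motion": [255,0,0,0.4,0,0,0,255,0,0,0.8,0,0,0,255,0,0,1.1,0,0,0,255,0,0,1.25,0,0,0,255,0,0,1.3,0,0,0,255,0,0,1.33,0,0,0,255,0,0,1.33,0,0,0,255,0,0,1.33,0,0,0]}}

```text
clock: 7.17
ee_pos: [506.5, -280.2, 89.9]
ee_rot: [-3.136, 0.156, 0.002]
contact_force: [-1.3, 2.2, 3.4]
opening: 51.2
```

```bash
python3 - <<'E'
from h import *
plan([507.3,-281.2,91],-95.7)
cv2.imwrite("pics/side5.png",cv2.cvtColor(camera("side"),cv2.COLOR_RGB2BGR))
crop("pics/side5.png","pics/c11.png",270,110,360,210,6)
E
```

```text
shift [ 0.04  0.04 -0.04] turn [-0.02  0.02  0.  ] | now [ 506.5 -280.2   89.9] open 51.2 F [-1.3  2.2  3.4] t 7.1667
```

View pics/c11.png

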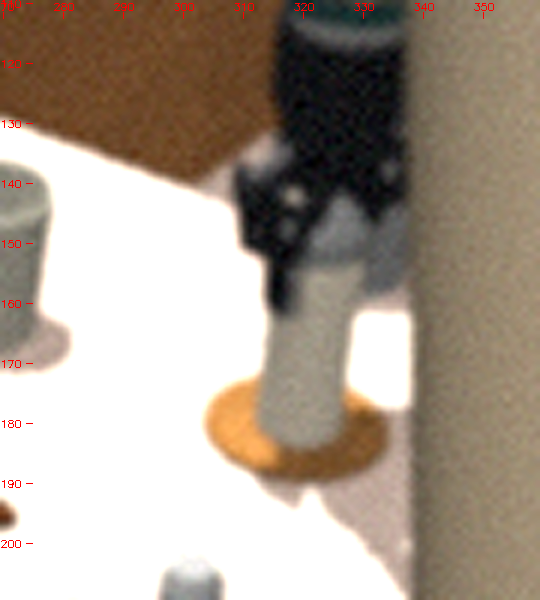

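Shaker touches down on the mat (base near (320,183), mat spans 304–334). Open, then look before rising.

Request:
{"method": "jog_arm", "body": {"motion": [200,0,0,0,0,0,0,100,0,0,0,0,0,0,0,0,0,0,0,0,0,0,0,0,0,0,0,0,0,0,0,0,0,0,0,0,0,0,0,0,0,0,0,0,0,0,0,0,0]}}

```text
clock: 7.8
ee_pos: [507.2, -281.4, 89.8]
ee_rot: [3.137, -0.156, 0.001]
contact_force: [-0.0, -0.4, 0.3]
opening: 85.2
```

Request:
{"method": "jog_arm", "body": {"motion": [0,0,0,-0.5,0,0,0,0,0,0,-1.2,0,0,0,0,0,0,-2,0,0,0,0,0,0,-3,0,0,0,0,0,0,-4,0,0,0,0,0,0,-5,0,0,0,0,0,0,-5.5,0,0,0,0,0,0,-5.5,0,0,0]}}

```text
clock: 8.47
ee_pos: [508.8, -282.4, 231.1]
ee_rot: [3.133, -0.155, 0.01]
contact_force: [1.2, -0.1, 0.1]
opening: 85.5
```

```bash
python3 - <<'E'
from fit import *
S=[458.4,298.3,-.447]
p=tf(S,[(0,-25,74)])[0]; print(p,np.degrees(S[2]))
plan([p[0],p[1],225],np.degrees(S[2]))
cv2.imwrite("pics/side6.png",cv2.cvtColor(camera("side"),cv2.COLOR_RGB2BGR))
crop("pics/side6.png","pics/c12.png",270,110,360,210,6)
E
```

```text
[447.59344401 275.75630138  74.        ] -25.6112134423478
shift [ -4.65 -21.98   0.12] turn [  0.09  -0.04 -14.01] | now [ 508.8 -282.4  231.1] open 85.5 F [ 1.2 -0.1  0.1] t 8.4667
```

View pics/c12.png

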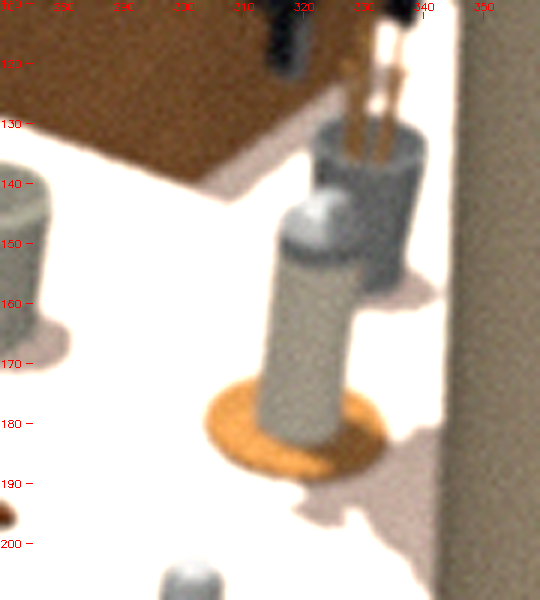

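Request:
{"method": "jog_arm", "body": {"motion": [0,-0.3,-1.2,0.1,0,0,-1,0,-0.6,-2.6,0.1,0,0,-2,0,-0.9,-4.1,0.1,0,0,-3,0,-1.2,-5.6,0.1,0,0,-4,0,-1.5,-7.1,0.1,0,0,-5,0,-1.8,-8.6,0.1,0,0,-6,0,-2.1,-10.1,0.1,0,0,-7,0,-2.4,-11.6,0.1,0,0,-8,0,-2.7,-13.1,0.1,0,0,-9,0,-3.1,-14.6,0.1,0,0,-10,0,-3.4,-16.1,0.1,0,0,-11,0,-3.7,-17.5,0.1,0,0,-12,0,-4,-18.9,0.1,0,0,-13,0,-4.3,-20.1,0.1,0,0,-13.6,0,-4.5,-21.1,0.1,0,0,-14,0,-4.6,-21.7,0.1,0,0,-14,0,-4.65,-21.98,0.12,0,0,-14,0,-4.65,-21.98,0.12,0,0,-14,0,-4.65,-21.98,0.12,0,0,-14,0,-4.65,-21.98,0.12,0,0,-14]}}

```text
clock: 10.18
ee_pos: [445.6, 275.9, 223.7]
ee_rot: [2.66, 1.671, -0.002]
contact_force: [0.3, -0.2, 0.3]
opening: 85.0
```

```bash
python3 - <<'E'
from fit import *
plan([447.6,275.8,150],-25.6)
for n in("side","top"): cv2.imwrite(f"pics/{n}7.png",cv2.cvtColor(camera(n),cv2.COLOR_RGB2BGR))
crop("pics/side7.png","pics/c13.png",160,190,240,300,6)
crop("pics/top7.png","pics/c14.png",50,110,450,290,2)
E
```

```text
shift [0.03 0.07 2.95] turn [-0.    0.02 -0.03] | now [445.6 275.9 223.7] open 85.0 F [ 0.3 -0.2  0.3] t 10.1833
```

View pics/c13.png

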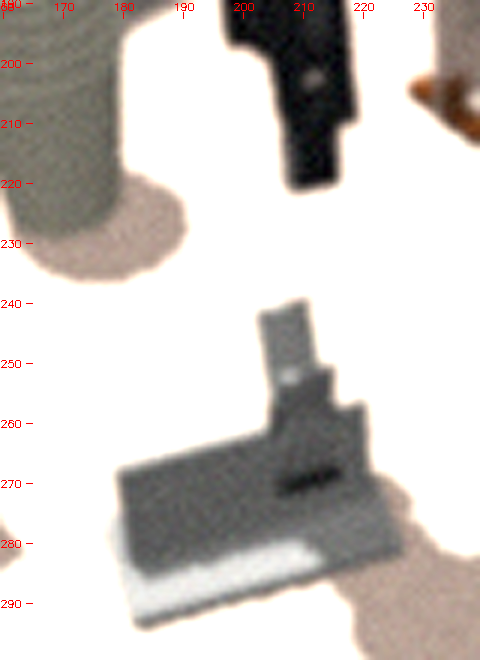

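View pics/c14.png

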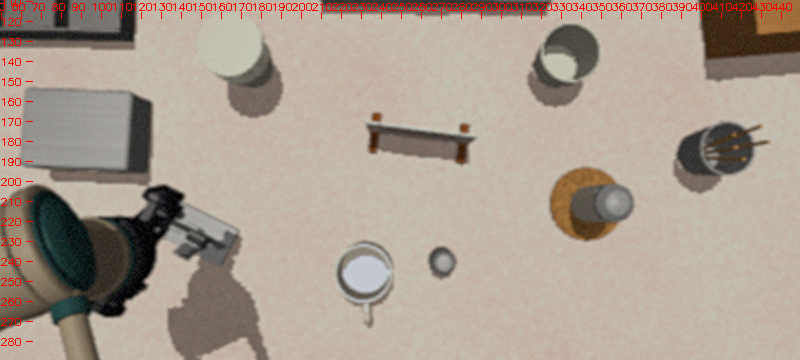

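```bash
python3 - <<'E'
from fit import *
print(proj("side",tf([445.6,275.9,-.447],[(-50,11,237),(-50,-11,237)])))
plan([447.6,275.8,86],-25.6)
E
```

```text
[[207.69053458 223.14292399]
 [217.37572945 220.86229991]]
shift [0.03 0.06 5.52] turn [ 0.    0.01 -0.03] | now [445.9 275.9 224.1] open 85.5 F [-0.9  0.5  0.2] t 10.2833
```

Request:
{"method": "jog_arm", "body": {"motion": [0,0,0,1,0,0,0,0,0,0,2,0,0,0,0,0,0.05,3,0,0,0,0,0.03,0.06,4,0,0,0,0,0.03,0.06,4.7,0,0,0,0,0.03,0.06,5.2,0,0,0,0,0.03,0.06,5.52,0,0,0,0,0.03,0.06,5.52,0,0,0,0,0.03,0.06,5.52,0,0,0]}}

```text
clock: 11.03
ee_pos: [447.8, 276.8, 86.5]
ee_rot: [2.66, 1.671, 0.0]
contact_force: [0.0, 0.4, 0.4]
opening: 85.6
```

```bash
python3 - <<'E'
from fit import *
plan([447.6,275.8,86],-25.6)
for n in("side","top"): cv2.imwrite(f"pics/{n}8.png",cv2.cvtColor(camera(n),cv2.COLOR_RGB2BGR))
crop("pics/side8.png","pics/c15.png",160,200,240,300,6)
E
```

```text
shift [-0.04  0.01  0.02] turn [ 0.   -0.   -0.02] | now [447.8 276.8  86.5] open 85.6 F [0.  0.4 0.4] t 11.0333
```

View pics/c15.png

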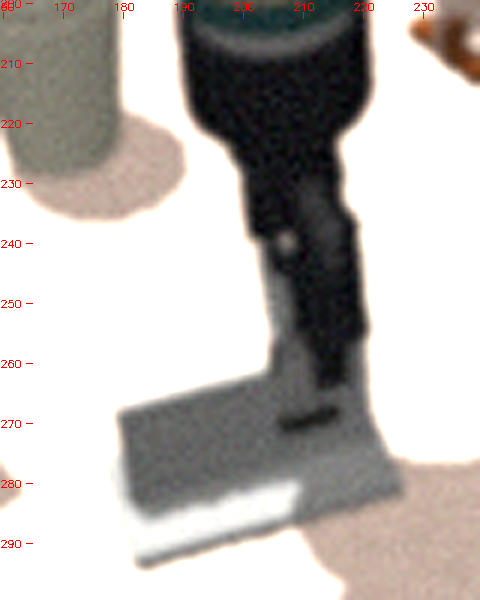

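Request:
{"method": "jog_arm", "body": {"motion": [120,0,0,0,0,0,0,255,0,0,0,0,0,0,255,0,0,0,0,0,0,255,0,0,0,0,0,0,255,0,0,0,0,0,0,255,0,0,0,0,0,0,255,0,0,0,0,0,0,255,0,0,0,0,0,0,255,0,0,0,0,0,0,255,0,0,0,0,0,0,255,0,0,0,0,0,0,255,0,0,0,0,0,0], "force": 45}}

```text
clock: 12.13
ee_pos: [449.4, 278.0, 88.5]
ee_rot: [2.658, 1.672, 0.008]
contact_force: [0.4, -0.0, 10.4]
opening: 15.0
```

```bash
python3 - <<'E'
from fit import *
plan([447.6,275.8,86],-25.6)
for n in("side","top"): cv2.imwrite(f"pics/{n}9.png",cv2.cvtColor(camera(n),cv2.COLOR_RGB2BGR))
crop("pics/side9.png","pics/c16.png",160,200,240,300,6)
crop("pics/top9.png","pics/c17.png",100,190,190,260,8)
E
```

```text
shift [-0.11 -0.03  0.1 ] turn [ 0.04 -0.04 -0.01] | now [449.4 278.   88.5] open 15.0 F [ 0.4 -0.  10.4] t 12.1333
```

View pics/c16.png

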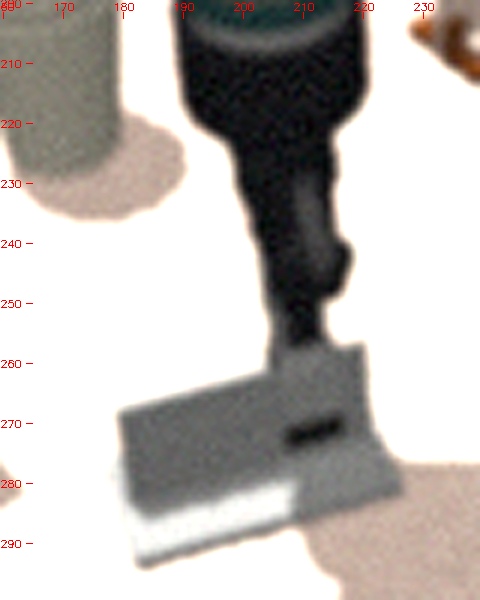

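View pics/c17.png

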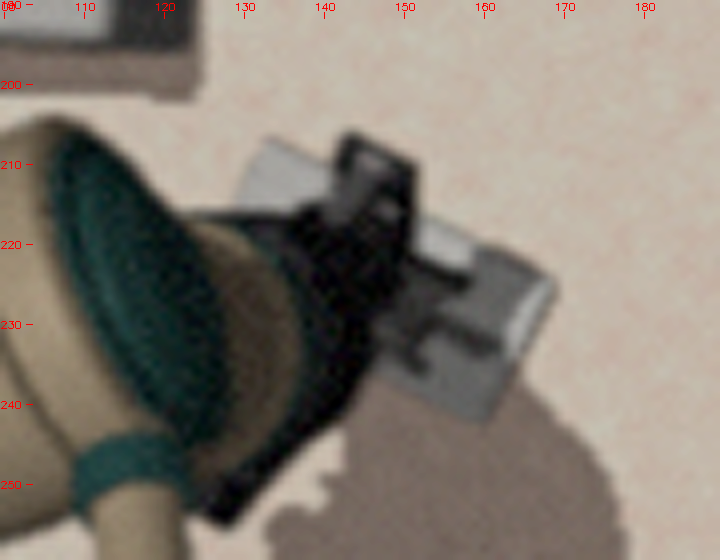

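Request:
{"method": "jog_arm", "body": {"motion": [255,0,0,-0.2,0,0,0,255,0,0,-0.5,0,0,0,255,0,0,-0.9,0,0,0,255,0,0,-1.4,0,0,0,255,0,0,-2,0,0,0,255,0,0,-2.7,0,0,0,255,0,0,-3.4,0,0,0,255,0,0,-4.1,0,0,0,255,0,0,-4.7,0,0,0,255,0,0,-5,0,0,0,255,0,0,-5,0,0,0,255,0,0,-5,0,0,0]}}

```text
clock: 13.23
ee_pos: [447.2, 277.1, 211.3]
ee_rot: [2.659, 1.672, 0.0]
contact_force: [0.1, -0.3, -1.6]
opening: 15.2
```

```bash
python3 - <<'E'
from fit import *
plan([599.6,-29.8,212],-5.7)
for n in("side","top"): cv2.imwrite(f"pics/{n}10.png",cv2.cvtColor(camera(n),cv2.COLOR_RGB2BGR))
crop("pics/side10.png","pics/c18.png",150,160,250,260,6)
crop("pics/top10.png","pics/c19.png",100,190,190,260,8)
E
```

```text
shift [-8.42 10.81 -0.02] turn [ 0. -0. -4.] | now [447.2 277.1 211.3] open 15.2 F [ 0.1 -0.3 -1.6] t 13.2333
```

View pics/c18.png

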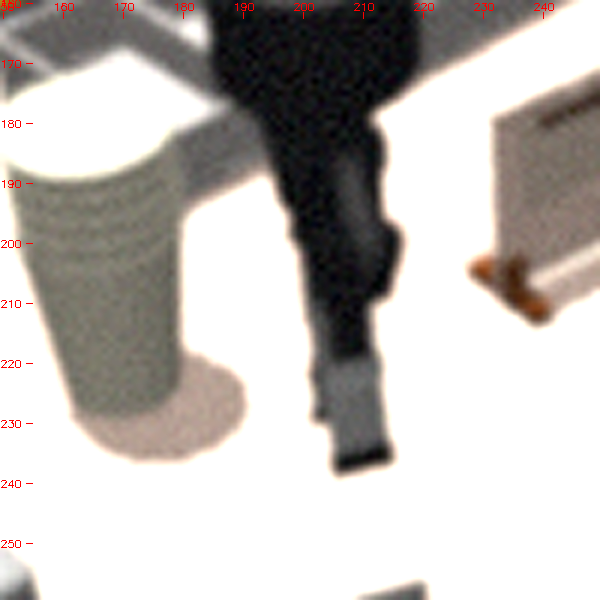

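View pics/c19.png

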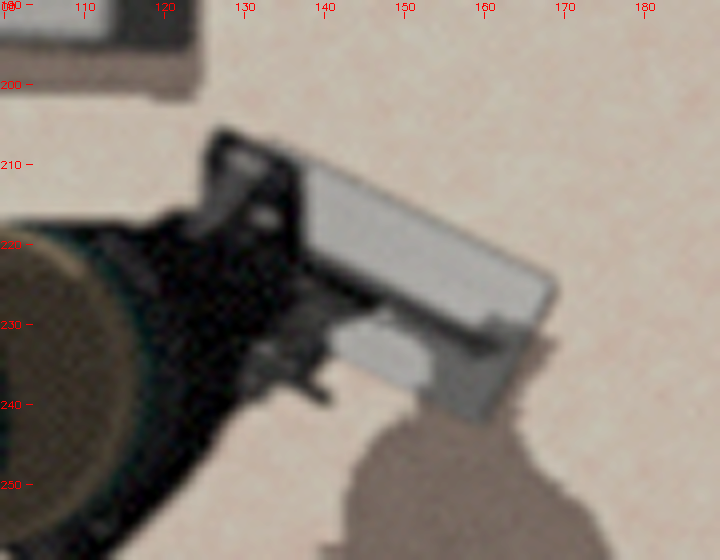

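```bash
python3 - <<'E'
from fit import *
for zz in (155,160,165):
  for x in(-15,-19,15,19):
    print(zz,x,proj("side",tf([447.2,277.1,-.447],[(x,12,zz),(x,-12,zz)])).round(1).tolist(), proj("top",tf([447.2,277.1,-.447],[(x,12,zz),(x,-12,zz)])).round(1).tolist())
E
```

```text
155 -15 [[204.7, 240.0], [214.4, 237.6]] [[131.9, 233.9], [140.3, 238.2]]
155 -19 [[205.1, 241.1], [214.9, 238.7]] [[131.2, 235.3], [139.6, 239.6]]
155 15 [[201.5, 231.9], [211.0, 229.6]] [[137.4, 223.3], [145.8, 227.6]]
155 19 [[201.0, 230.9], [210.6, 228.6]] [[138.2, 221.9], [146.5, 226.2]]
160 -15 [[204.5, 238.5], [214.3, 236.1]] [[131.3, 234.0], [139.7, 238.3]]
160 -19 [[205.0, 239.6], [214.8, 237.1]] [[130.6, 235.5], [139.0, 239.7]]
160 15 [[201.3, 230.4], [210.9, 228.1]] [[136.8, 223.4], [145.3, 227.6]]
160 19 [[200.9, 229.4], [210.4, 227.1]] [[137.6, 222.0], [146.0, 226.2]]
165 -15 [[204.4, 236.9], [214.2, 234.5]] [[130.7, 234.1], [139.1, 238.4]]
165 -19 [[204.8, 238.0], [214.7, 235.6]] [[129.9, 235.6], [138.4, 239.9]]
165 15 [[201.2, 228.9], [210.8, 226.6]] [[136.2, 223.4], [144.7, 227.7]]
165 19 [[200.7, 227.8], [210.3, 225.5]] [[137.0, 222.0], [145.4, 226.3]]
```

Request:
{"method": "jog_arm", "body": {"motion": [255,-0.3,0.4,0,0,0,-0.2,255,-0.9,1.1,0,0,0,-0.5,255,-1.6,2,0,0,0,-0.8,255,-2.4,3,0,0,0,-1.1,255,-3.2,4.1,0,0,0,-1.5,255,-4,5.2,0,0,0,-1.9,255,-4.8,6.2,0,0,0,-2.3,255,-5.6,7.2,0,0,0,-2.7,255,-6.4,8.2,0,0,0,-3.1,255,-7.1,9.1,0,0,0,-3.4,255,-7.7,9.9,0,0,0,-3.7,255,-8.2,10.5,0,0,0,-3.9,255,-8.42,10.81,0,0,0,-4,255,-8.42,10.81,0,0,0,-4,255,-8.42,10.81,0,0,0,-4,255,-8.42,10.81,0,0,0,-4]}}

```text
clock: 14.67
ee_pos: [598.9, -28.4, 210.8]
ee_rot: [-2.327, -2.108, 0.001]
contact_force: [-0.2, -0.2, -1.0]
opening: 15.0
```

```bash
python3 - <<'E'
from fit import *
plan([599.6,-29.8,155],-5.7)
s=sense()
for n in("side","top"): cv2.imwrite(f"pics/{n}11.png",cv2.cvtColor(camera(n),cv2.COLOR_RGB2BGR))
crop("pics/side11.png","pics/c20.png",210,120,300,220,6)
crop("pics/top11.png","pics/c21.png",220,140,310,220,7)
x,y,z=s['ee_pos']
for l in(-15,-19,15,19):
    P=tf([x,y,np.radians(-5.7)],[(l,12,z-51),(l,-12,z-51)]); print(l,proj("side",P).round(1).tolist(),proj("top",P).round(1).tolist())
E
```

```text
shift [-0.06  0.04  2.23] turn [-0.02 -0.01  0.01] | now [598.9 -28.4 210.8] open 15.0 F [-0.2 -0.2 -1. ] t 14.6667
-15 [[251.0, 164.2], [257.0, 161.4]] [[254.8, 178.5], [264.2, 179.6]]
-19 [[251.9, 164.7], [257.9, 162.0]] [[254.6, 180.1], [264.0, 181.2]]
15 [[244.7, 160.1], [250.7, 157.4]] [[256.2, 166.9], [265.5, 168.0]]
19 [[243.9, 159.5], [249.9, 156.9]] [[256.4, 165.4], [265.7, 166.5]]
```

View pics/c20.png

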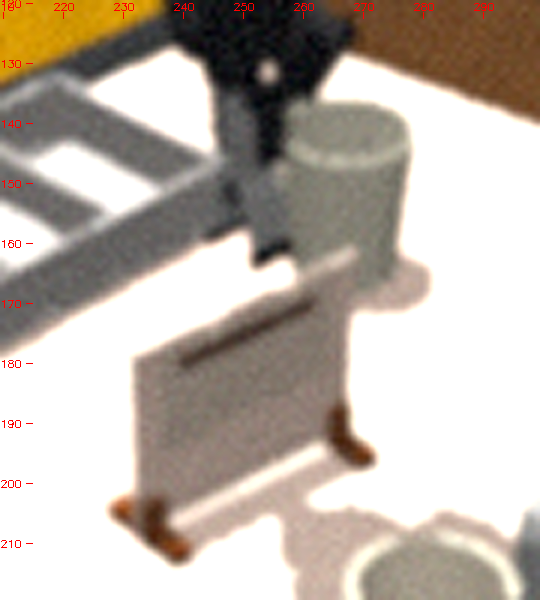

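View pics/c21.png

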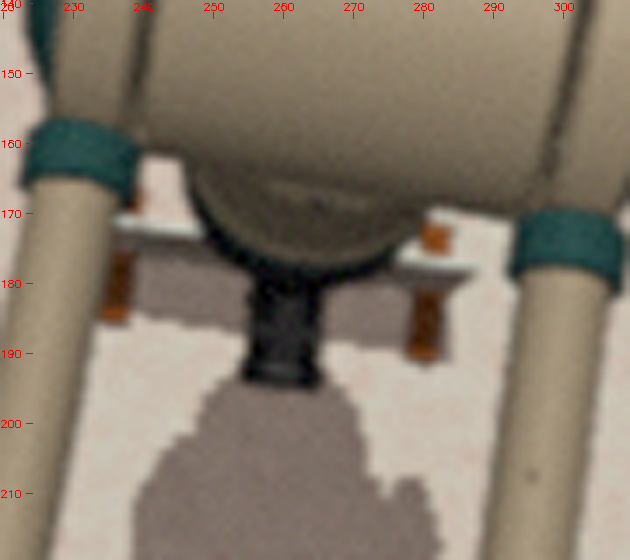

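Request:
{"method": "jog_arm", "body": {"motion": [255,-0.06,0.04,0.3,0,0,0,255,-0.06,0.04,0.7,0,0,0,255,-0.06,0.04,1.1,0,0,0,255,-0.06,0.04,1.4,0,0,0,255,-0.06,0.04,1.5,0,0,0,255,-0.06,0.04,1.5,0,0,0,255,-0.06,0.04,1.5,0,0,0]}}

```text
clock: 15.35
ee_pos: [600.6, -31.2, 173.5]
ee_rot: [-2.329, -2.108, 0.0]
contact_force: [-0.7, -0.2, -1.4]
opening: 15.1
```

```bash
python3 - <<'E'
from fit import *
plan([599.6,-29.8,155],-5.7)
s=sense()
cv2.imwrite("pics/side12.png",cv2.cvtColor(camera("side"),cv2.COLOR_RGB2BGR))
crop("pics/side12.png","pics/c22.png",215,130,285,200,8)
x,y,z=s['ee_pos']
for l in(-15,-19,15,19):
    P=tf([x,y,np.radians(-5.7)],[(l,12,z-51),(l,-12,z-51)]); print(l,proj("side",P).round(1).tolist())
E
```

```text
shift [ 0.05 -0.05  0.74] turn [-0.  0.  0.] | now [600.6 -31.2 173.5] open 15.1 F [-0.7 -0.2 -1.4] t 15.35
-15 [[251.2, 173.8], [257.1, 171.0]]
-19 [[252.1, 174.3], [258.0, 171.5]]
15 [[245.0, 169.6], [250.9, 166.9]]
19 [[244.2, 169.1], [250.1, 166.4]]
```

View pics/c22.png

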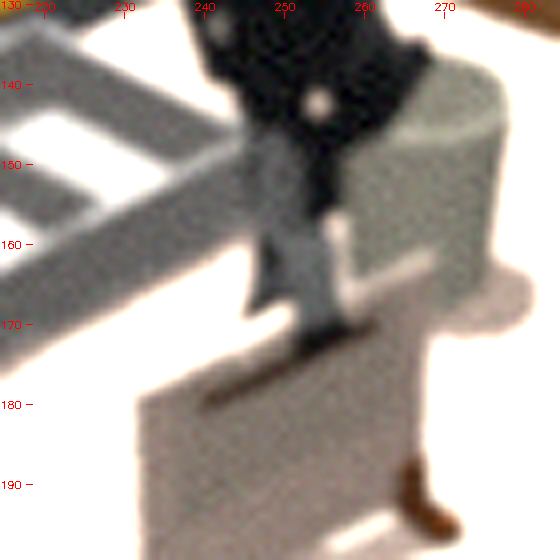

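Request:
{"method": "jog_arm", "body": {"motion": [255,0,0,0.2,0,0,0,255,0,0,0.4,0,0,0,255,0,0,0.6,0,0,0,255,0,0,0.72,0,0,0,255,0,0,0.74,0,0,0,255,0,0,0.74,0,0,0,255,0,0,0.74,0,0,0]}}

```text
clock: 15.98
ee_pos: [600.7, -31.2, 155.3]
ee_rot: [2.329, 2.109, -0.0]
contact_force: [-0.4, -0.0, -0.2]
opening: 15.2
```

```bash
python3 - <<'E'
from fit import *
plan([599.6,-29.8,155],-5.7)
s=sense()
for n in("side","top"): cv2.imwrite(f"pics/{n}13.png",cv2.cvtColor(camera(n),cv2.COLOR_RGB2BGR))
crop("pics/side13.png","pics/c23.png",215,130,285,200,8)
crop("pics/top13.png","pics/c24.png",50,90,450,290,2)
x,y,z=s['ee_pos']
for l in(-15,-19,15,19):
    P=tf([x,y,np.radians(-5.7)],[(l,12,z-51),(l,-12,z-51)]); print(l,proj("side",P).round(1).tolist())
for i in range(4): plan([599.6,-29.8,155],-5.7); camera("side")
E
```

```text
shift [ 0.05 -0.05  0.01] turn [0. 0. 0.] | now [600.7 -31.2 155.3] open 15.2 F [-0.4 -0.  -0.2] t 15.9833
-15 [[251.2, 178.6], [257.0, 175.8]]
-19 [[252.0, 179.2], [257.9, 176.3]]
15 [[245.1, 174.4], [250.9, 171.7]]
19 [[244.3, 173.9], [250.1, 171.2]]
shift [ 0.05 -0.05  0.02] turn [0.01 0.   0.  ] | now [600.8 -31.3 155.5] open 15.2 F [ 0.8 -0.6  0.5] t 16.0833
shift [ 0.05 -0.05  0.02] turn [0.01 0.   0.  ] | now [600.8 -31.3 155.6] open 15.1 F [-0.  -0.3 -1.9] t 16.1333
shift [ 0.05 -0.05  0.02] turn [0.01 0.   0.  ] | now [600.8 -31.3 155.5] open 15.1 F [-0.1 -0.4 -0.4] t 16.1833
shift [ 0.05 -0.05  0.02] turn [0.01 0.   0.  ] | now [600.8 -31.2 155.5] open 15.2 F [ 0.5 -0.2  0. ] t 16.2333
```

View pics/c23.png

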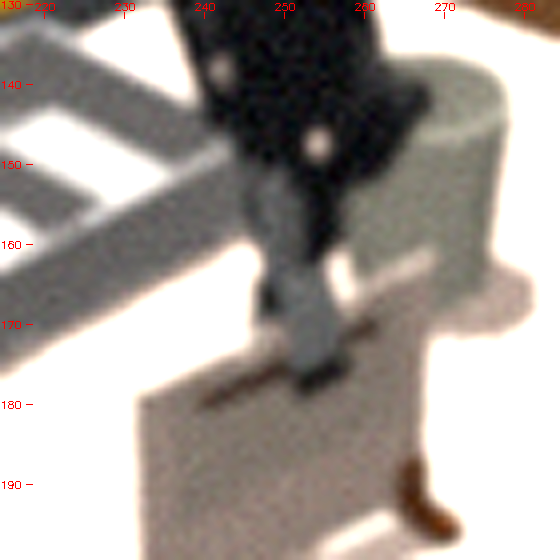

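View pics/c24.png

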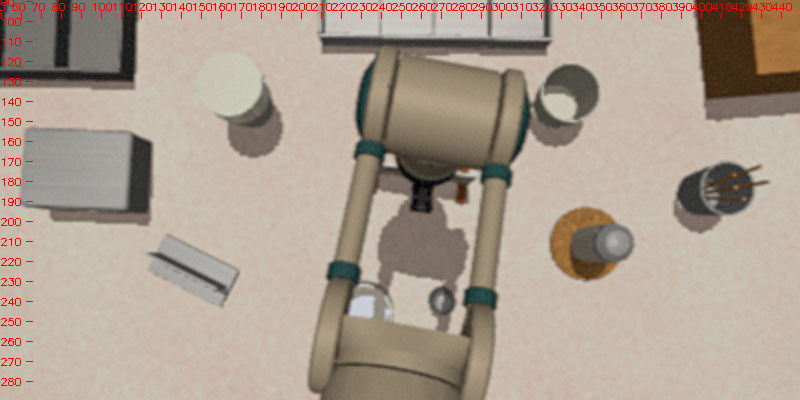

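View pics/side13.png

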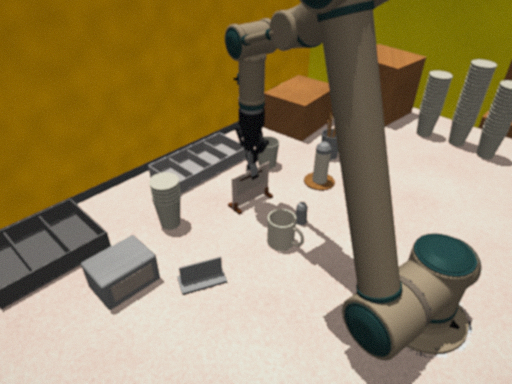

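```bash
python3 - <<'E'
from plant import *
print(sign_off()); print(sense()['opening'],sense()['contact_force'])
E
```

```text
the job is handed in; nothing more can be done
None
the job is handed in; nothing more can be done
```

I moved the sugar shaker onto the cork mat, where it stands well inside the rim. I then squeezed the clip off its strip and am still holding it open, jaws down, over the middle of the card's top edge. The job was handed in at about 16 s of the 64 s allowed.

Last checks before handing in:

- **Clip opening:** the fingers read about 15.1 mm, and the lip positions in the pictures match the fully open clip. The handles should measure 16 mm when fully squeezed; I took the 1 mm difference as measuring error.
- **Depth over the card:** the lips reach to about 104 mm above the counter, roughly 21 mm below the card's top edge. The side camera shows the near jaw in front of the card and the far jaw hidden behind it. The far jaw's position is therefore worked out from the tool pose rather than seen.
- **Clearance:** the force on the tool was about zero, and I saw no sign of the clip touching the card. The tool is within about 1.5 mm of my estimate of the card's middle.
- **Card position:** the two cameras disagreed by about 2 mm on the card's position across the board. The gap on each side at the top edge is about 6 mm, so this still leaves room.
- **Other things:** the stack of cups, single cup, mug, salt shaker, napkins and stirrers look unmoved in the last pictures. I did not run a position check on them.

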